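Take the reverse-threaded rotor nut off the bench centrifuge

ROBOT

A 6-joint arm with a two-finger parallel gripper is mounted at the origin on the work surface. World frame = base frame: x ahead of the robot, y to its left, z up, the work surface at z = 0. Lengths are in m, angles in rad, forces in N, time in s.
With the tool pointing down it reaches from about 0.3 to 0.875 m from the base axis. Payload 6.4 kg.
Tool frame: the origin (TCP) lies at the very end of the fingers, on their centre line; the grasp point (between the pads) lies 19 mm behind it (ctrl.hold_point_z is the distance from the TCP to the grasp point, in m); y points along the fingers, x is the direction in which the jaws open and shut, and the axes are right-handed (so a half turn about y gives the same grasp; the last joint's range is limited). The gripper opens to 85 mm and grips with 20 to 120 N. Pads are 22 mm wide; open, the fingers measure 114 mm over their backs; the gripper's body (76 mm by 85 mm) begins 54 mm behind the grasp point. The pads swing forward as they close: fully open they stand 13 mm farther back than shut.
Start: joints at [1.115, 0.181, 1.607, -0, 1.354, -0.206], TCP at [0.142, 0.557, 0.231] pointing down, gripper open.
Joint ranges: [-2.99, 2.99], [-0.89, 2.07], [0.3, 2.58], [-1.14, 4.28], [0, 2.63], [-3.12, 3.12]. Speed limits (rad/s): [2.57, 2.57, 3.01, 3.14, 3.14, 3.14].

INTERFACE

Orientations are given as a unit quaternion [w, x, y, z].
In Python, from bench import ctrl, imaging gives the robot as it stands.
- The arm moves only by the shell command python3 -m jog 'ROWS'. ROWS is JSON, a list of rows, each a list of 3 entries, a list of its own where there are three numbers: the shift along the tool's x, y, z in cm, then the turn, a rotation vector about the tool's x, y, z in rad, then the finger opening in cm, from 0 to 8.54. A call has 1 to 12 rows; each row shifts and turns the pose as measured when the row begins, along the tool's axes as they then stand; what a row does not reach is not made up. A row lasts 1/12 s, in which the tool goes at most 41.7 mm and 7.16 degrees, less where a joint would pass 70% of its speed; a pose out of reach is approached as far as the arm can. A call is refused whole if a number of a shift passes 4.17 or a number of a turn 0.125, either way. A call with a gripper value outside its range is refused whole. The fingers move at their own pace and stop on an object; the grip force is fixed at half the most. Time passes only in rows, so rows that do not move let the fingers close. It gives the time, the measured TCP pose, the force and the opening at its end, in the units of the state.
- ctrl.get_obs(): the state, without advancing time (a new reading comes with each control period).
- imaging.camera(name): name is "side" or "top"; returns a dict with "frame" (480x640x3 uint8, red, green, blue), "depth" (480x640 float32, m along the optical axis (not along the pixel's ray), 0 where there is no reading), "K" (3x3 intrinsics, pixels), "R" (3x3) and "t" (3): a world point X has camera coordinates R X + t. Camera axes: x right, y down, z forward; pixel columns grow to the right and rows downward; lengths in m; the calibration is good to about 2 mm. A picture is of the moment at which its call begins.
- ctrl.hand_in(): hands the job in, once; it reports no verdict.
The state is a dict: "time_s": time; "q": joint angles; "dq": joint speeds; "joint_efforts": joint torques, N m; "eef_pos": TCP position; "eef_rot": TCP orientation; "wrist_force": force on the tool from outside, world axes, zero at the start; "torque": the same for the moment, N m; "opening": opening from 0.0 (shut) to 1.0 (fully open).
Only numpy, scipy, OpenCV 4.12 (cv2) and the standard library are available. Lean on these libraries where they do the work, as an engineer would, in place of code of your own. Each camera call takes 0.05 s, during which the arm holds its last target. There are 200 camera calls.

TASK

Unscrew the blue nut that holds the centrifuge's rotor: its thread is left-handed, so it comes loose clockwise (seen from above). Let it rise only as its thread raises it, never forcing it up, down or the wrong way; once it is free, lift it off and set it gently, right way up, down over the steel drying peg so that it sits on the floor of the yellow tray. Leave everything else where it is.

Things in the scene. Friction and masses are not known exactly. Their poses are not given: they have to be found in the camera images.
- nut_mid (a point): centre (half-way up, on the bore axis) of the loose blue nut: oblong block 76 mm long (its x axis), 47 mm wide between flat sides (across y; grip these), 36 mm tall (z up), about 0.13 kg, white marks on top. A 41 mm bore runs right through; 9 mm above its underside two steel lugs stick in from the x ends to 14.6 mm from the axis and ride in the thread. It starts on the rotor disc.
- centrifuge: low white bench centrifuge, fixed, 220 (x) x 240 (y) x 110 mm, lid off, flat round aluminium rotor disc (176 mm across) in its top, front panel on its -x side; origin under its centre, on the work surface; the spindle stands on its centre axis
- seat (a point): point on the fixed steel spindle's axis at the rotor disc's top face, 122 mm above the work surface, where the nut's underside rests. The spindle is 27 mm tall, 38 mm across. LEFT-HAND thread: turned clockwise from above the nut first runs level for 0.1 to 1.5 rad (differs each time, not to be seen), then climbs 7 mm per radian; up-down play about 1 mm either way.
- spindle_tip (a point): tip of the spindle, 27 mm above the disc. The nut is free after 1.2 to 2.8 rad of clockwise turning in all (regrip as needed; it stays put when let go). Only feel tells when: a light pull (3 to 4 N) then lifts it 5 mm without resistance; before, it stops within 2.5 mm. Lifted 45 mm it clears. Over 25 N between nut and thread damages it: 1 mm of forced motion, or 10 N felt on the tool, can be that much.
- peg_foot (a point): foot of the steel drying peg, on its axis, at floor level of the yellow tray (floor 4 mm above the work surface). The peg is 24 mm in diameter, 52 mm tall with a tapered tip, fixed in the tray; the nut slips over it with 2.6 mm to spare each side between its lugs
- tray: open yellow tray, fixed, 200 (x) x 260 (y) x 30 mm with 4 mm walls; origin under its centre, on the work surface; the peg stands 30 mm from the centre towards its +y
- gasket_c (a point): black rubber ring 52 mm across, 6 mm thick, lying loose in the tray (centre): leave alone
- tube_cap_c (a point): red plastic cap, 22 mm across and tall, standing loose in the tray (centre): leave alone
- rotor_lid_c (a point): grey round rotor lid, 170 mm across, 28 mm tall, lying on the counter (centre): leave alone
- spray_c (a point): white bottle with a blue cap, 64 mm across, 170 mm tall (centre): leave alone
- jar_c (a point): clear jar, 70 mm across, 90 mm tall (centre): leave alone
- brush_c (a point): hand brush lying on the counter (its middle): leave alone
- beaker_c (a point): steel cup, 72 mm across, 90 mm tall (centre): leave alone
- wrench_c (a point): open-ended spanner lying on the counter (its middle); not needed: leave alone
Not all that is in view belongs to the job. What is meant by the part that bears nut_mid is not brown, green or pink, and is the smaller of those in its own colour.

How it is judged:
On the way:
1. the nut has been unscrewed and is lifted clear above the spindle (its centre more than 50 mm above the rotor disc, within 60 mm of the spindle's axis sideways), upright (z of nut_mid in the frame of seat above 0.05 m and horizontal distance between nut_mid and seat below 0.06 m and angle between nut_mid's own z axis and vertical below 0.3 rad), for 0.05 s.
At the end, for the whole second after the job is handed in: The nut stands over the drying peg, right way up (within 0.1 rad), its axis within 8 mm of the peg's, its underside on the tray's floor (centre less than 22 mm above it), released and at rest (horizontal distance between nut_mid and peg_foot below 0.008 m and z of nut_mid in the frame of peg_foot below 0.022 m and angle between nut_mid's own z axis and vertical below 0.1 rad and linear speed of nut below 0.02 m/s); the robot touches nothing.
It fails at once if the thread is forced: more than 25 N between nut and spindle (contact force between nut and spindle above 25 N).
It fails at once if the nut is slammed down: more than 80 N between nut and tray (contact force between nut and tray above 80 N).
It fails at once if another thing is moved by more than 30 mm (distance of any of gasket_c, tube_cap_c, rotor_lid_c, spray_c, jar_c, brush_c, beaker_c, wrench_c from where it was at the start of the episode above 0.03 m).
It also fails if it takes over 72 s, if anything falls off the work surface, if the arm or the gripper's body presses on something with over 40 N, if the wrist force passes 120 N, or if a joint passes its speed limit or range.

## Working session

There is one attempt and no reset: what is moved stays moved. The work goes in short steps, Python scripts to look and compute and a shell command to move; the robot and the scene stay as the last step left them, time stands still between calls to the robot, and variables do not carry over. Pictures are saved under pics/ and viewed, about 8 in all and at most 12, crops included, and the job is handed in when it is done.

```bash
ls; mkdir -p pics; python3 - <<'E'
from bench import ctrl, imaging
import cv2, numpy as np
for n in("top","side"):
    c=imaging.camera(n); np.savez(f"pics/{n}0.npz",**c)
    cv2.imwrite(f"pics/{n}0.png",c["frame"][...,::-1]); print(n,c["K"].round(1).tolist(),c["R"].round(3).tolist(),c["t"].round(3))
o=ctrl.get_obs()
for k in o: print(k,np.round(o[k],4))
E
```

```text
pics
top [[452.2, 0.0, 314.7], [0.0, 452.2, 238.1], [0.0, 0.0, 1.0]] [[-0.027, -1.0, 0.003], [-0.974, 0.026, -0.225], [0.225, -0.009, -0.974]] [-1.000e-03  5.220e-01  1.309e+00]
side [[576.8, 0.0, 327.6], [0.0, 576.8, 231.8], [0.0, 0.0, 1.0]] [[0.936, -0.352, -0.022], [-0.25, -0.618, -0.746], [0.249, 0.703, -0.666]] [-0.453  0.201  1.23 ]
time_s 0.1
q [ 1.1147  0.1815  1.6079  0.      1.3538 -0.2063]
dq [ 0.0001 -0.0002 -0.0031  0.0006 -0.0003 -0.0006]
joint_efforts [-1.00000e-03 -4.45887e+01 -3.52233e+01 -3.00000e-04  4.30000e-03
 -0.00000e+00]
eef_pos [0.1419 0.5567 0.2305]
eef_rot [-0.5581  0.5586  0.4333 -0.4343]
wrist_force [-0.0609  0.4914 -0.788 ]
torque [0.0177 0.0243 0.0003]
opening 1.0006
```

View pics/top0.png

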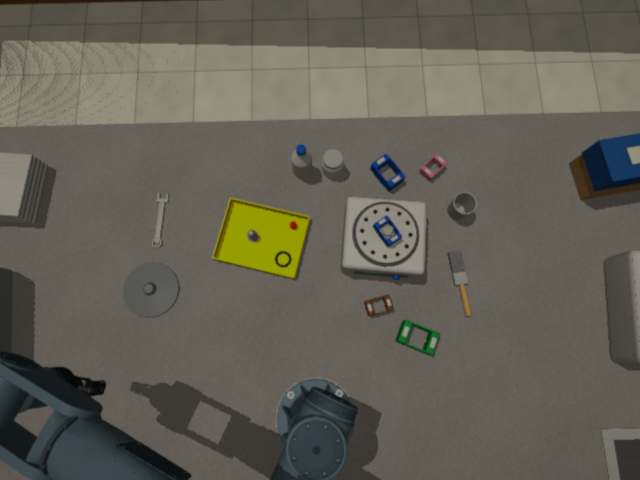

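View pics/side0.png

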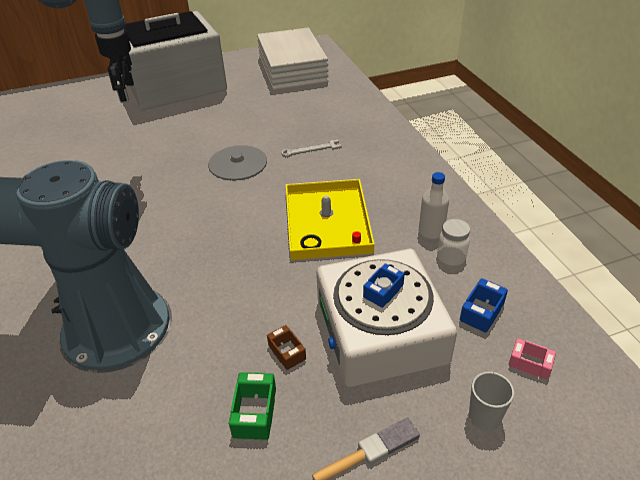

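Blue candidates in the top view are the oblong at (388,172) and the one on the rotor disc at (388,232). The second is smaller and sits on the disc over the spindle, so it fits. The brown (379,305), green (418,337) and pink (432,167) ones are excluded. Next I measure, and confirm with an enlarged crop.

```bash
cat > h.py <<'E'
import numpy as np, cv2
from bench import ctrl, imaging
from scipy.spatial.transform import Rotation as Rn
def world(c):
    d=c["depth"]; v,u=np.mgrid[:480,:640]; K=c["K"]
    P=np.stack([(u-K[0,2])/K[0,0]*d,(v-K[1,2])/K[1,1]*d,d],-1)
    return (P-c["t"])@c["R"]
def proj(c,X):
    p=c["K"]@(c["R"]@np.asarray(X,float)+c["t"]); return p[:2]/p[2]
def blue(c):
    h=cv2.cvtColor(c["frame"],cv2.COLOR_RGB2HSV); return (h[...,0]>100)&(h[...,0]<130)&(h[...,1]>130)&(h[...,2]>50)
def rect(P):
    (x,y),(w,h),a=cv2.minAreaRect((P[:,:2]*1000).astype(np.float32))
    if w<h: w,h,a=h,w,a+90
    return np.round([x,y,w,h],1),round((a+90)%180-90,1)
def obs():
    o=ctrl.get_obs(); R=Rn.from_quat(np.r_[o["eef_rot"][1:],o["eef_rot"][0]]); return o,R
E
python3 - <<'E'
from h import *
for n in("top","side"):
    c=dict(np.load(f"pics/{n}0.npz")); W=world(c); z=W[...,2]; ok=c["depth"]>0
    b=blue(c); lab=cv2.connectedComponentsWithStats(b.astype(np.uint8))
    print(n)
    for i in range(1,lab[0]):
        if lab[2][i,4]<60: continue
        m=(lab[1]==i); Q=W[m]; Q=Q[(Q[:,2]>0.01)]
        zt=np.percentile(Q[:,2],95); T=Q[Q[:,2]>zt-.008]
        print(" blue",lab[3][i].round(),lab[2][i,4],"ztop",zt.round(3),rect(T))
    # disc
    m=ok&(z>.115)&(z<.13)
    Q=W[m]; print(" disc z",np.median(Q[:,2]).round(4),"minEnclosing",cv2.minEnclosingCircle((Q[:,:2]*1000).astype(np.float32)))
    h=cv2.cvtColor(c["frame"],cv2.COLOR_RGB2HSV)
    y=(h[...,0]>22)&(h[...,0]<36)&(h[...,1]>150)
    ym=cv2.morphologyEx(y.astype(np.uint8),cv2.MORPH_OPEN,np.ones((5,5)))>0
    Q=W[ym&ok]; r=rect(Q[Q[:,2]>.024]); print(" tray rim",r,"floor",np.percentile(Q[:,2],30).round(4))
    cx,cy=r[0][:2]/1000
    p=ok&~y&(abs(W[...,0]-cx)<.08)&(abs(W[...,1]-cy)<.11)&(z>.035)&(z<.07)
    Q=W[p]; print(" peg pts",len(Q),Q.mean(0).round(4),Q.max(0).round(4),Q.min(0).round(4), cv2.minEnclosingCircle((Q[:,:2]*1000).astype(np.float32)))
    m=ok&(z>.09)&(z<.118)&(abs(W[...,0]-.5)<.3)&(abs(W[...,1]+.17)<.16); print(" centrifuge",rect(W[m]))
    u,v=proj(c,[0.55,-.17,.158]); print(u,v)
c=dict(np.load("pics/top0.npz"));s=dict(np.load("pics/side0.npz"))
a=cv2.resize(c["frame"][130:280,330:480],(400,400),interpolation=3);b=cv2.resize(s["frame"][240:360,320:440],(400,400),interpolation=3)
cv2.imwrite("pics/crop.png",np.hstack([a,b])[...,::-1])
E
```

```text
top
 blue [620. 157.] 1289 ztop 0.187 (array([ 511.3, -476.2, 1109.9,  140.8]), -65.1)
 blue [301. 149.] 74 ztop 0.175 (array([495.6,  14.3, 563.5,  23.7]), 1.0)
 blue [387. 172.] 375 ztop 0.052 (array([ 510.3, -115.7,  624.8,  109.7]), -30.9)
 blue [387. 231.] 195 ztop 0.162 (array([ 389.7, -105.7,  399.8,   79.2]), -41.7)
 disc z 0.1225 minEnclosing ((381.24560546875, -428.1295471191406), 617.0032958984375)
 tray rim (array([537.3, 151.3, 260.9, 201.9]), 74.7) floor 0.0033
 peg pts 51 [0.5426 0.1785 0.0508] [0.5555 0.1885 0.0613] [0.5331 0.1683 0.0354] ((544.2255249023438, 179.87149047851562), 11.750617980957031)
 centrifuge (array([ 594.3, -190.7,  443.5,  272.9]), 13.7)
369.2664455174268 219.14910573809485
side
 blue [438. 178.] 129 ztop 0.172 (array([ 476.3, -437.8, 1112.4,   27.7]), 57.7)
 blue [383. 286.] 864 ztop 0.159 (array([ 338. , -533.5,  806.2,   72.5]), 59.9)
 blue [483. 306.] 1292 ztop 0.049 (array([ 458.7, -544.7,  916.6,   76.4]), 45.9)
 blue [332. 343.] 63 ztop 0.068 (array([ 398.1, -253.1,   18.5,    9.1]), 87.9)
 disc z 0.1221 minEnclosing ((154.59982299804688, 613.4411010742188), 1006.522705078125)
 tray rim (array([539. , 151. , 268.6, 199.8]), 74.6) floor 0.0036
 peg pts 77 [0.5451 0.1743 0.0475] [0.5564 0.1873 0.0605] [0.5362 0.1663 0.0351] ((545.6986083984375, 177.21820068359375), 11.43376350402832)
 centrifuge (array([ 595.7, -192.1,  447.1,  275. ]), 14.8)
387.4322453037727 257.3548468781018
```

View pics/crop.png

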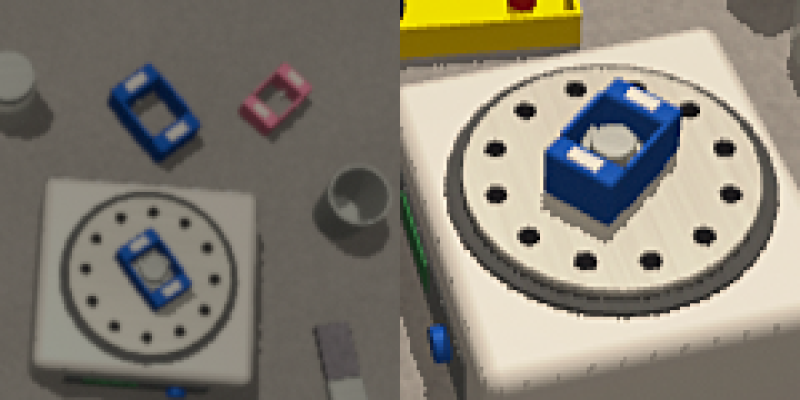

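The crop confirms it: the smaller blue nut is on the spindle (top about (388,232), side about (383,286)). I'll redo the fit with depth outliers removed.

```bash
python3 - <<'E'
from h import *
for n,px in(("top",(388,232)),("side",(383,286))):
    c=dict(np.load(f"pics/{n}0.npz")); W=world(c); z=W[...,2]; ok=c["depth"]>0
    g=ok&(z>.1)&(z<.18); h=cv2.cvtColor(c["frame"],cv2.COLOR_RGB2HSV)
    b=blue(c); l=cv2.connectedComponents((b|(h[...,1]>120)).astype(np.uint8))
    near=np.hypot(W[...,0]-.57,W[...,1]+.17)<.12
    T=W[g&near&(z>.149)]; print(n,"top pts",len(T),np.median(T[:,2]).round(4),rect(T), "mean",T.mean(0).round(4))
    S=W[g&(z>.1195)&(z<.126)&near]
    x,y=S[:,0],S[:,1]; p=np.c_[x,y]*1000
    print(" disc",len(S),np.round(cv2.minEnclosingCircle(p.astype(np.float32))[0],1),np.round(cv2.fitEllipse(cv2.convexHull(p.astype(np.float32))),1) if 0 else cv2.fitEllipse(cv2.convexHull(p.astype(np.float32))))
    C=W[g&(z<.119)&(z>.1)&(abs(W[...,0]-.57)<.17)&(abs(W[...,1]+.17)<.17)]; print(" body",len(C),rect(C))
    K=W[ok&near&(abs(z-.149)<.003)&~b]; 
o,R=obs(); print(R.as_matrix().round(3).tolist())
E
```

```text
top top pts 324 0.1576 (array([ 517.2, -219.6,   75.8,   48.9]), 32.1) mean [ 0.5164 -0.2193  0.157 ]
 disc 1259 [ 519.  -213.8] ((529.169189453125, -205.07452392578125), (132.18484497070312, 181.06402587890625), 42.29209899902344)
 body 3113 (array([ 517. , -219.2,  239.4,  219.2]), 83.5)
side top pts 621 0.1567 (array([ 519.6, -219.1,   79.5,   49.4]), 31.3) mean [ 0.5176 -0.2216  0.1558]
 disc 2247 [ 521.9 -217.2] ((531.7994384765625, -206.4293212890625), (136.4789581298828, 179.0827178955078), 42.82588195800781)
 body 5374 (array([ 517.7, -219.8,  241.5,  218.2]), 83.3)
[[0.247, -0.001, -0.969], [0.969, -0.001, 0.247], [-0.002, -1.0, 0.0]]
```

```bash
python3 -c "
from bench import ctrl;print(ctrl.hold_point_z)"
python3 -m jog '[[[-2.09,0,-3.18],[0,0,0],8.5],[[-2.09,0,-3.18],[0,0,0],8.5],[[-2.09,0,-3.18],[0,0,0],8.5],[[-2.09,0,-3.18],[0,0,0],8.5],[[-2.09,0,-3.18],[0,0,0],8.5],[[-2.09,0,-3.18],[0,0,0],8.5],[[-2.09,0,-3.18],[0,0,0],8.5],[[-2.09,0,-3.18],[0,0,0],8.5],[[-2.09,0,-3.18],[0,0,0],8.5],[[-2.09,0,-3.18],[0,0,0],8.5],[[-2.09,0,-3.18],[0,0,0],8.5],[[-2.09,0,-3.18],[0,0,0],8.5]]'
python3 -m jog '[[[-3.41,0,-1.45],[0,0,0],8.5],[[-3.41,0,-1.45],[0,0,0],8.5],[[-3.41,0,-1.45],[0,0,0],8.5],[[-3.41,0,-1.45],[0,0,0],8.5],[[-3.41,0,-1.45],[0,0,0],8.5],[[-3.41,0,-1.45],[0,0,0],8.5],[[-3.41,0,-1.45],[0,0,0],8.5],[[-3.41,0,-1.45],[0,0,0],8.5],[[-3.41,0,-1.45],[0,0,0],8.5],[[-3.41,0,-1.45],[0,0,0],8.5],[[-3.41,0,-1.45],[0,0,0],8.5],[[-3.41,0,-1.45],[0,0,0],8.5]]'
python3 -m jog '[[[0,0,0],[0,-0.12,0],8.5],[[0,0,0],[0,-0.12,0],8.5],[[0,0,0],[0,-0.12,0],8.5],[[0,0,0],[0,-0.12,0],8.5],[[0,0,0],[0,-0.12,0],8.5],[[0,0,0],[0,-0.12,0],8.5],[[0,0,0],[0,0,0],8.5]]'
cat >> h.py <<'E'
def goal(x,y,z,yaw=None):
    o,R=obs(); d=np.array([x,y,z])-o["eef_pos"]; X=R.as_matrix()[:,0]
    print("tool shift cm",(R.inv().apply(d)*100).round(2),"yaw deg",np.degrees(np.arctan2(X[1],X[0])).round(2),"tilt",np.degrees(np.arccos(-R.as_matrix()[2,1])).round(2),"F",np.round(o["wrist_force"],1),"q",np.round(o["q"],2),"t",round(o["time_s"],1),o["eef_pos"].round(4) if hasattr(o["eef_pos"],'round') else o["eef_pos"])
    if yaw is not None: print("turn y", -np.radians((yaw-np.degrees(np.arctan2(X[1],X[0]))+90)%180-90).round(3))
E
python3 -c "
from h import *; goal(.5175,-.2195,.20,121.8)"
```

```text
0.0187
time_s: 1.1
eef_pos: [0.4549, 0.2092, 0.2254]
eef_rot: [0.556, -0.555, -0.435, 0.441]
wrist_force: [0.6, 1.5, 1.3]
opening: 0.997
time_s: 2.1
eef_pos: [0.5292, -0.2511, 0.2218]
eef_rot: [0.558, -0.553, -0.434, 0.44]
wrist_force: [0.8, 0.5, -0.6]
opening: 0.994
time_s: 2.68
eef_pos: [0.5265, -0.2617, 0.2166]
eef_rot: [0.365, -0.354, -0.607, 0.611]
wrist_force: [0.1, 0.4, 0.5]
opening: 0.994
tool shift cm [ 4.11  1.69 -1.27] yaw deg 118.9 tilt 0.99 F [0.1 0.4 0.5] q [-0.66  0.23  1.57 -0.01  1.35 -2.73] t 2.7 [ 0.5265 -0.2617  0.2166]
turn y -0.051
```

```bash
cat >> h.py <<'E'
def need(x,y,z,yaw):
    goal(x,y,z); o,R=obs(); a=np.radians(yaw)
    X=np.array([np.cos(a),np.sin(a),0]); Y=np.array([0,0,-1.]); T=np.c_[X,Y,np.cross(X,Y)]
    print("turn",(R.inv()*Rn.from_matrix(T)).as_rotvec().round(3))
E
python3 -m jog '[[[2.1,0.5,-0.6],[0,0,0],8.5],[[2.0,0.5,-0.6],[0,0,0],8.5],[[0,0,0],[0,-0.05,0],8.5],[[0,0,0],[0,0,0],8.5]]'
python3 -c "
from h import *; need(.5175,-.2195,.185,121.8)"
```

```text
time_s: 3.02
eef_pos: [0.5159, -0.2187, 0.2049]
eef_rot: [0.355, -0.342, -0.613, 0.617]
wrist_force: [-0.3, -0.3, 0.0]
opening: 0.994
tool shift cm [-0.18  1.98 -0.13] yaw deg 120.9 tilt 1.12 F [-0.3 -0.3  0. ] q [-0.61  0.19  1.66 -0.01  1.32 -2.72] t 3.0 [ 0.5159 -0.2187  0.2049]
turn [-0.014 -0.016  0.013]
```

```bash

python3 -m jog '[[[-0.18,1.5,-0.13],[-0.014,-0.016,0.013],8.5],[[0,0.5,0],[0,0,0],8.5],[[0,0,0],[0,0,0],8.5]]'
python3 - <<'E'
from h import *
need(.5175,-.2195,.13,121.8)
a=imaging.camera("top")["frame"];b=imaging.camera("side")["frame"]
cv2.imwrite("pics/g1.png",np.hstack([cv2.resize(a[180:300,330:450],(400,400),interpolation=3),cv2.resize(b[180:340,300:460],(400,400),interpolation=3)])[...,::-1])
E
```

```text
time_s: 3.27
eef_pos: [0.5179, -0.2194, 0.1846]
eef_rot: [0.347, -0.347, -0.616, 0.616]
wrist_force: [-0.1, 0.3, -0.4]
opening: 0.993
tool shift cm [0.01 5.46 0.04] yaw deg 121.24 tilt 0.03 F [-0.1  0.3 -0.4] q [-0.61  0.2   1.68 -0.    1.26 -2.73] t 3.3 [ 0.5179 -0.2194  0.1846]
turn [-0.    -0.01  -0.001]
```

View pics/g1.png

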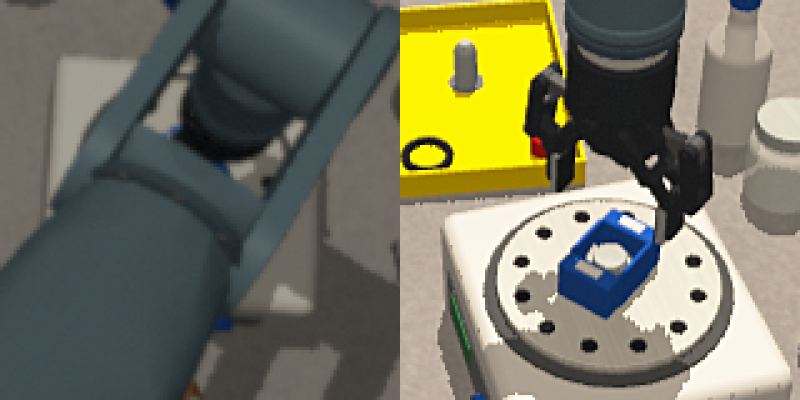

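The side view shows the open fingers straddling the nut's flat sides (nut at about (610,260) in the crop), so I descend and close part-way.

```bash

python3 -m jog '[[[0,1.3,0],[0,-0.01,0],8.5],[[0,1.3,0],[0,0,0],8.5],[[0,1.3,0],[0,0,0],8.5],[[0,1.1,0],[0,0,0],8.5],[[0,0,0],[0,0,0],8.5]]'
python3 -c "
from h import *; need(.5175,-.2195,.131,121.8)"
python3 -m jog '[[[0,0,0],[0,0,0],5.6],[[0,0,0],[0,0,0],5.6],[[0,0,0],[0,0,0],5.6],[[0,0,0],[0,0,0],5.6],[[0,0,0],[0,0,0],5.6]]'
python3 -c "
from h import *; need(.5175,-.2195,.131,121.8)"
```

```text
time_s: 3.78
eef_pos: [0.5199, -0.2218, 0.134]
eef_rot: [0.342, -0.346, -0.617, 0.618]
wrist_force: [0.1, 0.9, -0.1]
opening: 0.996
tool shift cm [0.33 0.3  0.09] yaw deg 121.7 tilt 0.33 F [ 0.1  0.9 -0.1] q [-0.61  0.26  1.72 -0.    1.15 -2.74] t 3.8 [ 0.5199 -0.2218  0.134 ]
turn [ 0.001 -0.002 -0.006]
time_s: 4.2
eef_pos: [0.5205, -0.2224, 0.1347]
eef_rot: [0.343, -0.347, -0.617, 0.618]
wrist_force: [0.1, -0.4, 0.0]
opening: 0.657
tool shift cm [0.41 0.37 0.1 ] yaw deg 121.65 tilt 0.36 F [ 0.1 -0.4  0. ] q [-0.61  0.26  1.72 -0.    1.16 -2.74] t 4.2 [ 0.5205 -0.2224  0.1347]
turn [ 0.002 -0.003 -0.006]
```

```bash

python3 -m jog '[[[0.4,0.35,0.1],[0,0,-0.006],5.6],[[0,0,0],[0,0,0],5.6]]'
python3 -c "
from h import *; need(.5175,-.2195,.131,121.8)"
python3 -m jog '[[[0,0,0],[0,0,0],5.1],[[0,0,0],[0,0,0],5.1],[[0,0,0],[0,0,0],5.1]]'
python3 - <<'E'
from h import *
need(.5175,-.2195,.131,121.8)
b=imaging.camera("side")["frame"]
cv2.imwrite("pics/g2.png",cv2.resize(b[230:330,330:450],(720,600),interpolation=3)[...,::-1])
E
```

```text
time_s: 4.37
eef_pos: [0.518, -0.2197, 0.132]
eef_rot: [-0.344, 0.346, 0.618, -0.617]
wrist_force: [-0.0, 0.4, 0.5]
opening: 0.658
tool shift cm [0.04 0.1  0.03] yaw deg 121.66 tilt 0.16 F [-0.   0.4  0.5] q [-0.61  0.26  1.73  0.    1.15 -2.74] t 4.4 [ 0.518  -0.2197  0.132 ]
turn [ 0.002 -0.002 -0.001]
time_s: 4.62
eef_pos: [0.518, -0.2196, 0.1323]
eef_rot: [-0.344, 0.346, 0.618, -0.617]
wrist_force: [0.1, 0.4, 0.8]
opening: 0.6
tool shift cm [0.04 0.13 0.03] yaw deg 121.66 tilt 0.19 F [0.1 0.4 0.8] q [-0.61  0.26  1.73  0.    1.15 -2.74] t 4.6 [ 0.518  -0.2196  0.1323]
turn [ 0.003 -0.003 -0.002]
```

View pics/g2.png

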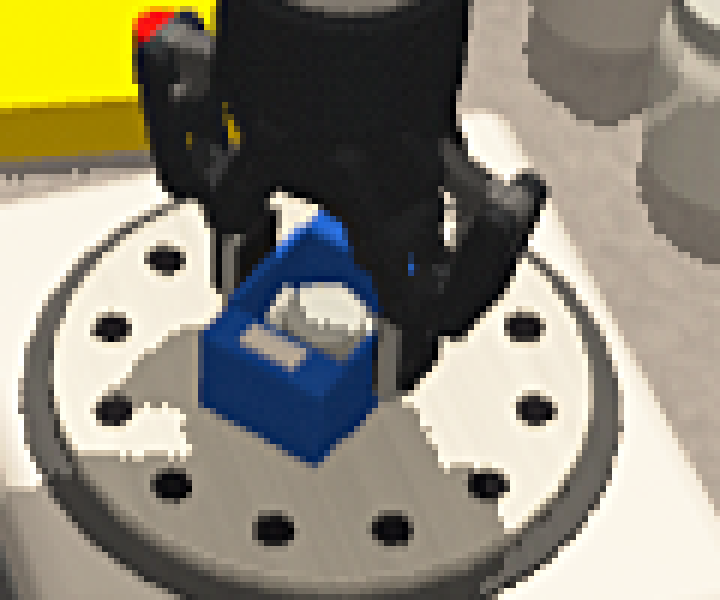

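The pads straddle the nut evenly. I close in guarded steps.

```bash
cat > chk.py <<'E'
import sys
from h import *
lx,lz=map(float,sys.argv[1:3]); o,R=obs(); F=np.array(o["wrist_force"]); X=R.as_matrix()[:,0]
print("F",F.round(1),"F_tool",R.inv().apply(F).round(1),"T",np.round(o["torque"],2),"pos",np.round(o["eef_pos"],4),"yaw",np.degrees(np.arctan2(X[1],X[0])).round(2),"op",round(o["opening"]*85.4,1),"t",round(o["time_s"],1))
sys.exit(not(np.hypot(*F[:2])<lx and abs(F[2])<lz))
E
J="python3 -m jog"; C="python3 chk.py 5 4"
python3 -m jog '[[[0,0,0],[0,0,0],4.9],[[0,0,0],[0,0,0],4.9]]' >/dev/null && $C && python3 -m jog '[[[0,0,0],[0,0,0],4.8],[[0,0,0],[0,0,0],4.8]]' >/dev/null&& $C && python3 -m jog '[[[0,0,0],[0,0,0],4.75],[[0,0,0],[0,0,0],4.75]]' >/dev/null&& $C && python3 -m jog '[[[0,0,0],[0,0,0],4.7],[[0,0,0],[0,0,0],4.7]]'>/dev/null && $C && python3 -m jog '[[[0,0,0],[0,0,0],4.65],[[0,0,0],[0,0,0],4.65]]' >/dev/null&& $C
```

```text
F [ 0.3  1.1 -0.5] F_tool [ 0.7  0.5 -0.8] T [-0.01  0.02  0.01] pos [ 0.518  -0.2197  0.1324] yaw 121.66 op 48.8 t 4.8
F [-0.1  0.2 -0.2] F_tool [ 0.2  0.2 -0. ] T [-0.02 -0.04 -0.04] pos [ 0.5179 -0.2195  0.1324] yaw 121.66 op 47.9 t 5.0
F [-0.5  1.2  0.3] F_tool [ 1.3 -0.3 -0.2] T [ 0.02 -0.02  0.03] pos [ 0.5179 -0.2194  0.1323] yaw 121.66 op 47.4 t 5.2
F [-0.6  0.5  0.6] F_tool [ 0.8 -0.6  0.2] T [0.11 0.08 0.02] pos [ 0.5178 -0.2193  0.1323] yaw 121.67 op 46.9 t 5.3
F [-0.7  0.2  0.3] F_tool [ 0.5 -0.3  0.5] T [0.12 0.11 0.08] pos [ 0.5179 -0.2193  0.1324] yaw 121.67 op 46.5 t 5.5
```

```bash
C="python3 chk.py 5 4"
python3 -m jog '[[[0,0,0],[0,0,0],4.55],[[0,0,0],[0,0,0],4.55]]' >/dev/null&& $C &&python3 -m jog '[[[0,0,0],[0,0,0],4.3],[[0,0,0],[0,0,0],4.3],[[0,0,0],[0,0,0],4.3]]' >/dev/null&& $C && python3 -m jog '[[[0,0,0],[0,0.03,0],4.3],[[0,0,0],[0,0,0],4.3]]' >/dev/null && $C && python3 -m jog '[[[0,0,0],[0,0.05,0],4.3],[[0,0,0],[0,0,0],4.3]]' >/dev/null && $C
```

```text
F [-1.   1.   0.2] F_tool [ 1.3 -0.2  0.3] T [0.1  0.07 0.  ] pos [ 0.518  -0.2194  0.1325] yaw 121.66 op 45.9 t 5.7
F [-1.  -0.5  0.5] F_tool [ 0.1 -0.5  1.1] T [ 0.11  0.12 -0.  ] pos [ 0.5181 -0.2195  0.1327] yaw 121.66 op 45.7 t 5.9
F [0.2 0.7 0.6] F_tool [ 0.6 -0.6 -0.5] T [ 0.16 -0.   -0.05] pos [ 0.5181 -0.2196  0.1326] yaw 119.89 op 45.9 t 6.1
F [0.6 0.8 0. ] F_tool [ 0.4 -0.  -0.9] T [ 0.07 -0.03 -0.06] pos [ 0.5181 -0.2197  0.1327] yaw 117.02 op 46.0 t 6.2
```

```bash
C="python3 chk.py 5 2.5"
python3 -m jog '[[[0,0,0],[0,0.06,0],4.3],[[0,0,0],[0,0,0],4.3]]' >/dev/null && $C && python3 -m jog '[[[0,0,0],[0,0.06,0],4.3],[[0,0,0],[0,0,0],4.3]]' >/dev/null && $C && python3 -m jog '[[[0,0,0],[0,0.06,0],4.3],[[0,0,0],[0,0,0],4.3]]' >/dev/null && $C && python3 -m jog '[[[0,0,0],[0,0.06,0],4.3],[[0,0,0],[0,0,0],4.3]]' >/dev/null && $C && python3 -m jog '[[[0,0,0],[0,0.06,0],4.3],[[0,0,0],[0,0,0],4.3]]' >/dev/null && $C
```

```text
F [0.2 0.2 0.8] F_tool [ 0.1 -0.8 -0.2] T [ 0.13  0.04 -0.01] pos [ 0.5181 -0.2199  0.1326] yaw 113.67 op 46.0 t 6.4
F [-0.1  0.6  0.8] F_tool [ 0.6 -0.8 -0.1] T [ 0.08 -0.04 -0.03] pos [ 0.5181 -0.2199  0.1327] yaw 110.46 op 46.1 t 6.6
F [0.1 1.6 0.5] F_tool [ 1.5 -0.5 -0.6] T [0.11 0.05 0.01] pos [ 0.5181 -0.22    0.1327] yaw 107.34 op 46.0 t 6.8
F [0.2 0.  0.9] F_tool [-0.  -0.9 -0.2] T [ 0.12 -0.01  0.01] pos [ 0.5181 -0.22    0.1326] yaw 104.3 op 46.0 t 6.9
F [0.7 0.  1.1] F_tool [-0.1 -1.1 -0.7] T [ 0.12  0.04 -0.01] pos [ 0.5181 -0.2199  0.1326] yaw 101.3 op 45.5 t 7.1
```

```bash
C="python3 chk.py 5 2.5"
python3 -m jog '[[[0,0,0],[0,0.06,0],4.3],[[0,0,0],[0,0,0],4.3]]' >/dev/null && $C && python3 -m jog '[[[0,0,0],[0,0.06,0],4.3],[[0,0,0],[0,0,0],4.3]]' >/dev/null && $C && python3 -m jog '[[[0,0,0],[0,0.06,0],4.3],[[0,0,0],[0,0,0],4.3]]' >/dev/null && $C && python3 -m jog '[[[0,0,0],[0,0.06,0],4.3],[[0,0,0],[0,0,0],4.3]]' >/dev/null && $C && python3 -m jog '[[[0,0,0],[0,0.06,0],4.3],[[0,0,0],[0,0,0],4.3]]' >/dev/null && $C
```

```text
F [ 0.1  0.8 -0.3] F_tool [ 0.7  0.3 -0.2] T [ 0.1  -0.01 -0.02] pos [ 0.5182 -0.2199  0.1327] yaw 98.33 op 46.0 t 7.2
F [0.5 1.  0.9] F_tool [ 0.9 -0.9 -0.6] T [-0.01  0.01 -0.05] pos [ 0.5182 -0.2199  0.1327] yaw 95.38 op 45.8 t 7.4
F [-0.5  0.5  1.1] F_tool [ 0.5 -1.1  0.5] T [ 0.02  0.1  -0.02] pos [ 0.5182 -0.2198  0.1326] yaw 92.46 op 45.6 t 7.6
F [0.3 0.3 0.4] F_tool [ 0.3 -0.4 -0.3] T [0.05 0.11 0.02] pos [ 0.5182 -0.2198  0.1326] yaw 89.54 op 45.5 t 7.8
F [-0.7  0.9  0.4] F_tool [ 0.9 -0.5  0.8] T [ 0.07  0.08 -0.05] pos [ 0.5182 -0.2198  0.1326] yaw 86.63 op 45.9 t 7.9
```

```bash
C="python3 chk.py 5 2.2"
python3 -m jog '[[[0,0,0],[0,0.06,0],4.3],[[0,0,0],[0,0,0],4.3]]' >/dev/null && $C && python3 -m jog '[[[0,0,0],[0,0.06,0],4.3],[[0,0,0],[0,0,0],4.3]]' >/dev/null && $C && python3 -m jog '[[[0,0,0],[0,0.06,0],4.3],[[0,0,0],[0,0,0],4.3]]' >/dev/null && $C && python3 -m jog '[[[0,0,0],[0,0.06,0],4.3],[[0,0,0],[0,0,0],4.3]]' >/dev/null && $C && python3 -m jog '[[[0,0,0],[0,0.06,0],4.3],[[0,0,0],[0,0,0],4.3]]' >/dev/null && $C && python3 -m jog '[[[0,0,0],[0,0.06,0],4.3],[[0,0,0],[0,0,0],4.3]]' >/dev/null && $C && python3 -m jog '[[[0,0,0],[0,0.06,0],4.3],[[0,0,0],[0,0,0],4.3]]' >/dev/null && $C && python3 -m jog '[[[0,0,0],[0,0.06,0],4.3],[[0,0,0],[0,0,0],4.3]]' >/dev/null && $C
```

```text
F [-0.6  1.9  1.5] F_tool [ 1.8 -1.5  0.8] T [ 0.08  0.13 -0.05] pos [ 0.5182 -0.2198  0.1326] yaw 83.73 op 46.0 t 8.1
F [-0.1  1.3  1.6] F_tool [ 1.2 -1.6  0.3] T [ 0.04  0.18 -0.09] pos [ 0.5183 -0.2198  0.1326] yaw 80.82 op 46.0 t 8.2
F [-1.   1.1  1. ] F_tool [ 0.9 -1.   1.2] T [ 0.07  0.2  -0.04] pos [ 0.5183 -0.2197  0.1327] yaw 77.92 op 45.8 t 8.4
F [-0.3  1.1  1.4] F_tool [ 1.  -1.4  0.6] T [ 0.16  0.18 -0.06] pos [ 0.5183 -0.2198  0.1327] yaw 75.01 op 45.8 t 8.6
F [-0.4  1.   2.2] F_tool [ 0.8 -2.2  0.7] T [ 0.16  0.21 -0.01] pos [ 0.5183 -0.2197  0.1327] yaw 72.11 op 46.2 t 8.8
```

```bash
C="python3 chk.py 5 3.2"
python3 -m jog '[[[0,-0.05,0],[0,0,0],4.3],[[0,0,0],[0,0,0],4.3]]' >/dev/null && $C && python3 -m jog '[[[0,-0.05,0],[0,0.0,0],4.3],[[0,0,0],[0,0,0],4.3]]' >/dev/null && $C;  python3 -m jog '[[[0,0,0],[0,0,0],4.3]]' >/dev/null; $C
```

```text
F [-0.2  0.3 -0.7] F_tool [0.2 0.7 0.3] T [-0.01 -0.02  0.02] pos [ 0.5181 -0.2195  0.1327] yaw 72.64 op 46.2 t 8.9
F [ 0.4 -0.4 -0.7] F_tool [-0.3  0.7 -0.5] T [-0.03  0.02  0.  ] pos [ 0.5179 -0.2193  0.1328] yaw 72.91 op 45.8 t 9.1
F [-0.3  0.9  0.2] F_tool [ 0.7 -0.2  0.6] T [ 0.01 -0.04 -0.01] pos [ 0.5178 -0.2193  0.1327] yaw 72.98 op 46.2 t 9.2
```

```bash
C="python3 chk.py 5 3.2"
python3 -m jog '[[[0,-0.08,0],[0,0,0],4.3],[[0,0,0],[0,0,0],4.3]]' >/dev/null && $C && python3 -m jog '[[[0,0,0],[0,0.06,0],4.3],[[0,0,0],[0,0,0],4.3]]' >/dev/null && $C && python3 -m jog '[[[0,0,0],[0,0.06,0],4.3],[[0,0,0],[0,0,0],4.3]]' >/dev/null && $C && python3 -m jog '[[[0,0,0],[0,0.06,0],4.3],[[0,0,0],[0,0,0],4.3]]' >/dev/null && $C
```

```text
F [ 0.4  0.1 -0.6] F_tool [ 0.2  0.6 -0.3] T [ 0.   -0.02 -0.  ] pos [ 0.5177 -0.2193  0.1333] yaw 73.05 op 46.3 t 9.3
F [-0.3 -0.4 -2.2] F_tool [-0.5  2.2  0.2] T [-0.01 -0.    0.02] pos [ 0.5176 -0.2192  0.1333] yaw 69.54 op 46.2 t 9.5
F [-0.   0.   0.3] F_tool [ 0.  -0.3  0. ] T [-0.07 -0.   -0.03] pos [ 0.5177 -0.2191  0.1334] yaw 66.17 op 45.7 t 9.7
F [ 0.1 -0.6  0.1] F_tool [-0.4 -0.1 -0.4] T [-0.05 -0.01  0.01] pos [ 0.518  -0.219   0.1336] yaw 62.95 op 45.9 t 9.8
```

```bash
C="python3 chk.py 5 2.2"
python3 -m jog '[[[0,0,0],[0,0.06,0],4.3],[[0,0,0],[0,0,0],4.3]]' >/dev/null && $C && python3 -m jog '[[[0,0,0],[0,0.06,0],4.3],[[0,0,0],[0,0,0],4.3]]' >/dev/null && $C && python3 -m jog '[[[0,0,0],[0,0.06,0],4.3],[[0,0,0],[0,0,0],4.3]]' >/dev/null && $C && python3 -m jog '[[[0,0,0],[0,0.06,0],4.3],[[0,0,0],[0,0,0],4.3]]' >/dev/null && $C && python3 -m jog '[[[0,0,0],[0,0.06,0],4.3],[[0,0,0],[0,0,0],4.3]]' >/dev/null && $C && python3 -m jog '[[[0,0,0],[0,0.06,0],4.3],[[0,0,0],[0,0,0],4.3]]' >/dev/null && $C
```

```text
F [-0.6  0.2 -0.6] F_tool [-0.1  0.6  0.6] T [ 0.    0.01 -0.03] pos [ 0.5182 -0.2189  0.1339] yaw 59.84 op 46.1 t 10.0
F [ 0.2 -0.4 -0.5] F_tool [-0.2  0.5 -0.4] T [0.02 0.05 0.02] pos [ 0.5184 -0.2188  0.1341] yaw 56.79 op 46.0 t 10.2
F [-0.5 -0.   0.6] F_tool [-0.3 -0.6  0.4] T [0.06 0.05 0.04] pos [ 0.5185 -0.2189  0.1344] yaw 53.8 op 46.1 t 10.3
F [-0.2  0.1  0.2] F_tool [-0.  -0.2  0.2] T [0.11 0.07 0.03] pos [ 0.5184 -0.2189  0.1347] yaw 50.84 op 46.3 t 10.5
F [0.  1.9 1.5] F_tool [ 1.4 -1.5  1.2] T [0.15 0.03 0.02] pos [ 0.5185 -0.2189  0.1351] yaw 47.9 op 46.0 t 10.7
F [-0.7  1.2  1.9] F_tool [ 0.3 -1.9  1.4] T [ 0.24  0.14 -0.04] pos [ 0.5184 -0.2189  0.1354] yaw 44.97 op 46.3 t 10.8
```

The rise of 0.35 mm per 0.05 rad with Fz above 0 means the thread is now climbing and lifting the tool. I'll follow at 7 mm/rad, slightly centred in the play.

```bash
C="python3 chk.py 5 2.8"
python3 -m jog '[[[0,-0.08,0],[0,0,0],4.3],[[0,0,0],[0,0,0],4.3]]' >/dev/null && $C && python3 -m jog '[[[0,-0.04,0],[0,0.06,0],4.3],[[0,0,0],[0,0,0],4.3]]' >/dev/null && $C && python3 -m jog '[[[0,-0.04,0],[0,0.06,0],4.3],[[0,0,0],[0,0,0],4.3]]' >/dev/null && $C && python3 -m jog '[[[0,-0.04,0],[0,0.06,0],4.3],[[0,0,0],[0,0,0],4.3]]' >/dev/null && $C && python3 -m jog '[[[0,-0.04,0],[0,0.06,0],4.3],[[0,0,0],[0,0,0],4.3]]' >/dev/null && $C
```

```text
F [ 0.2  0.2 -0.3] F_tool [0.3 0.3 0. ] T [0.02 0.04 0.01] pos [ 0.5182 -0.2188  0.1358] yaw 45.48 op 45.8 t 11.0
F [-1.   1.3  1.4] F_tool [ 0.1 -1.4  1.7] T [ 0.02  0.11 -0.02] pos [ 0.5182 -0.2188  0.136 ] yaw 42.28 op 45.9 t 11.2
F [-0.2  0.9 -0. ] F_tool [0.4 0.  0.8] T [ 0.12  0.06 -0.05] pos [ 0.5184 -0.2187  0.1362] yaw 39.12 op 46.0 t 11.3
F [-0.   1.2  1.2] F_tool [ 0.7 -1.2  1. ] T [ 0.13  0.02 -0.02] pos [ 0.5185 -0.2187  0.1367] yaw 36.04 op 45.9 t 11.5
F [-0.4  1.8  0.7] F_tool [ 0.6 -0.7  1.7] T [ 0.13  0.03 -0.04] pos [ 0.5184 -0.2187  0.1371] yaw 33.03 op 46.1 t 11.7
```

```bash
C="python3 chk.py 5 2.8"
python3 -m jog '[[[0,-0.07,0],[0,0,0],4.3],[[0,0,0],[0,0,0],4.3]]' >/dev/null && $C && python3 -m jog '[[[0,-0.07,0],[0,0,0],4.3],[[0,0,0],[0,0,0],4.3]]' >/dev/null && $C && python3 -m jog '[[[0,-0.07,0],[0,0,0],4.3],[[0,0,0],[0,0,0],4.3]]' >/dev/null && $C && python3 -m jog '[[[0,-0.06,0],[0,0,0],4.3],[[0,0,0],[0,0,0],4.3]]' >/dev/null && $C && python3 -m jog '[[[0,-0.06,0],[0,0,0],4.3],[[0,0,0],[0,0,0],4.3]]' >/dev/null && $C
```

```text
F [-0.3 -1.  -1.1] F_tool [-0.8  1.1 -0.7] T [ 0.04 -0.01 -0.03] pos [ 0.5182 -0.2187  0.1374] yaw 33.49 op 45.5 t 11.8
F [-1.2  0.3 -1. ] F_tool [-0.8  1.   0.9] T [ 0.05 -0.02 -0.  ] pos [ 0.518  -0.2187  0.1378] yaw 33.73 op 46.0 t 12.0
F [-0.4 -0.6 -1.7] F_tool [-0.7  1.7 -0.2] T [-0.03 -0.03  0.  ] pos [ 0.5179 -0.2188  0.1383] yaw 33.83 op 45.9 t 12.2
F [ 0.7  1.1 -2.2] F_tool [1.2 2.2 0.6] T [-0.04 -0.14  0.01] pos [ 0.5177 -0.2188  0.1386] yaw 33.86 op 46.3 t 12.3
F [ 1.3  0.6 -2. ] F_tool [ 1.4  2.  -0.3] T [-0.03 -0.19  0.01] pos [ 0.5177 -0.2187  0.1387] yaw 33.88 op 45.8 t 12.5
```

Resistance at 1.6 mm of lift, so the nut is not free. I continue turning.

```bash
C="python3 chk.py 5 2.8"
python3 -m jog '[[[0,0,0],[0,0.06,0],4.3],[[0,0,0],[0,0,0],4.3]]' >/dev/null && $C && python3 -m jog '[[[0,0,0],[0,0.06,0],4.3],[[0,0,0],[0,0,0],4.3]]' >/dev/null && $C && python3 -m jog '[[[0,-0.03,0],[0,0.06,0],4.3],[[0,0,0],[0,0,0],4.3]]' >/dev/null && $C && python3 -m jog '[[[0,-0.04,0],[0,0.06,0],4.3],[[0,0,0],[0,0,0],4.3]]' >/dev/null && $C && python3 -m jog '[[[0,-0.04,0],[0,0.06,0],4.3],[[0,0,0],[0,0,0],4.3]]' >/dev/null && $C && python3 -m jog '[[[0,-0.04,0],[0,0.06,0],4.3],[[0,0,0],[0,0,0],4.3]]' >/dev/null && $C
```

```text
F [ 0.3  0.  -1.9] F_tool [ 0.2  1.9 -0.1] T [-0.02  0.01  0.04] pos [ 0.5176 -0.2188  0.1388] yaw 30.34 op 45.7 t 12.7
F [ 0.2 -0.2 -1.2] F_tool [ 0.1  1.2 -0.3] T [ 0.03  0.01 -0.05] pos [ 0.5177 -0.2188  0.1391] yaw 26.96 op 45.9 t 12.8
F [-0.3 -0.3 -1.5] F_tool [-0.4  1.5 -0.1] T [ 0.04 -0.02  0.02] pos [ 0.5177 -0.2188  0.1397] yaw 23.73 op 46.0 t 13.0
F [ 1.2  0.6 -2.2] F_tool [1.3 2.2 0.1] T [ 0.05 -0.13  0.03] pos [ 0.5177 -0.2187  0.1402] yaw 20.59 op 45.9 t 13.2
F [ 0.9  0.3 -1.1] F_tool [0.9 1.1 0. ] T [ 0.07 -0.07 -0.02] pos [ 0.5177 -0.2186  0.1407] yaw 17.54 op 46.2 t 13.3
F [ 0.4  0.7 -2.4] F_tool [0.6 2.4 0.6] T [ 0.07 -0.12 -0.02] pos [ 0.5177 -0.2185  0.141 ] yaw 14.54 op 45.8 t 13.5
```

```bash
C="python3 chk.py 5 3"
python3 -m jog '[[[0,0,0],[0,0.06,0],4.3],[[0,0,0],[0,0,0],4.3]]' >/dev/null && $C && python3 -m jog '[[[0,0,0],[0,0.06,0],4.3],[[0,0,0],[0,0,0],4.3]]' >/dev/null && $C && python3 -m jog '[[[0,0,0],[0,0.06,0],4.3],[[0,0,0],[0,0,0],4.3]]' >/dev/null && $C && python3 -m jog '[[[0,-0.03,0],[0,0.06,0],4.3],[[0,0,0],[0,0,0],4.3]]' >/dev/null && $C && python3 -m jog '[[[0,-0.03,0],[0,0.06,0],4.3],[[0,0,0],[0,0,0],4.3]]' >/dev/null && $C && python3 -m jog '[[[0,-0.03,0],[0,0.06,0],4.3],[[0,0,0],[0,0,0],4.3]]' >/dev/null && $C
```

```text
F [ 0.5  0.5 -0.9] F_tool [0.6 0.9 0.4] T [ 0.   -0.   -0.01] pos [ 0.5178 -0.2185  0.141 ] yaw 11.57 op 45.6 t 13.7
F [ 0.  -0.  -1.8] F_tool [-0.   1.8 -0. ] T [ 0.06 -0.04 -0.01] pos [ 0.5178 -0.2185  0.141 ] yaw 8.62 op 45.8 t 13.8
F [ 0.6 -0.  -2.1] F_tool [ 0.6  2.1 -0.1] T [ 0.05  0.04 -0.01] pos [ 0.5178 -0.2185  0.1411] yaw 5.69 op 45.3 t 14.0
F [1.2 0.4 0.2] F_tool [ 1.2 -0.2  0.3] T [ 0.07 -0.   -0.01] pos [ 0.5179 -0.2184  0.1415] yaw 2.77 op 46.0 t 14.2
F [ 1.1  0.5 -1. ] F_tool [1.1 1.  0.5] T [ 0.14 -0.03 -0.02] pos [ 0.5179 -0.2183  0.1417] yaw -0.14 op 46.3 t 14.3
F [ 0.8 -0.2 -1.5] F_tool [ 0.8  1.5 -0.1] T [ 0.09 -0.08  0.02] pos [ 0.5178 -0.2183  0.142 ] yaw -3.05 op 45.9 t 14.5
```

```bash
C="python3 chk.py 5 3"
python3 -m jog '[[[0,-0.07,0],[0,0,0],4.3],[[0,0,0],[0,0,0],4.3]]' >/dev/null && $C && python3 -m jog '[[[0,-0.07,0],[0,0,0],4.3],[[0,0,0],[0,0,0],4.3]]' >/dev/null && $C && python3 -m jog '[[[0,-0.06,0],[0,0,0],4.3],[[0,0,0],[0,0,0],4.3]]' >/dev/null && $C && python3 -m jog '[[[0,-0.06,0],[0,0,0],4.3],[[0,0,0],[0,0,0],4.3]]' >/dev/null && $C && python3 -m jog '[[[0,-0.06,0],[0,0,0],4.3],[[0,0,0],[0,0,0],4.3]]' >/dev/null && $C && python3 -m jog '[[[0,-0.06,0],[0,0,0],4.3],[[0,0,0],[0,0,0],4.3]]' >/dev/null && $C
```

```text
F [ 0.2  0.3 -0.4] F_tool [0.2 0.4 0.3] T [ 0.04 -0.    0.  ] pos [ 0.5178 -0.2183  0.1427] yaw -2.53 op 46.0 t 14.7
F [ 0.2  0.1 -0.8] F_tool [0.2 0.8 0.1] T [ 0.08  0.01 -0.02] pos [ 0.5178 -0.2183  0.1434] yaw -2.25 op 45.9 t 14.8
F [-0.3  0.7 -2. ] F_tool [-0.3  2.   0.6] T [ 0.06 -0.02 -0.02] pos [ 0.5178 -0.2183  0.1441] yaw -2.14 op 45.9 t 15.0
F [ 0.5  0.4 -1. ] F_tool [0.5 1.  0.4] T [ 0.03 -0.02 -0.01] pos [ 0.5178 -0.2183  0.1448] yaw -2.1 op 45.7 t 15.2
F [-0.4  0.9 -1.7] F_tool [-0.4  1.7  0.9] T [ 0.03  0.02 -0.02] pos [ 0.5178 -0.2183  0.1455] yaw -2.08 op 45.7 t 15.3
F [ 0.3  1.  -0.9] F_tool [0.3 0.9 1. ] T [0.02 0.01 0.02] pos [ 0.5178 -0.2183  0.1461] yaw -2.07 op 46.1 t 15.5
```

The nut rose 4.1 mm with only its weight felt, so it is free. I lift on with guards.

```bash
C="python3 chk.py 5 3.5"
python3 -m jog '[[[0,-0.1,0],[0,0,0],4.3],[[0,0,0],[0,0,0],4.3]]' >/dev/null && $C && python3 -m jog '[[[0,-0.1,0],[0,0,0],4.3],[[0,0,0],[0,0,0],4.3]]' >/dev/null && $C && python3 -m jog '[[[0,-0.15,0],[0,0,0],4.3],[[0,-0.15,0],[0,0,0],4.3]]' >/dev/null && $C && python3 -m jog '[[[0,-0.2,0],[0,0,0],4.3],[[0,-0.2,0],[0,0,0],4.3]]' >/dev/null && $C && python3 -m jog '[[[0,-0.3,0],[0,0,0],4.3],[[0,-0.3,0],[0,0,0],4.3]]' >/dev/null && $C && python3 -m jog '[[[0,-0.4,0],[0,0,0],4.3],[[0,-0.4,0],[0,0,0],4.3],[[0,-0.4,0],[0,0,0],4.3]]' >/dev/null && $C && python3 -m jog '[[[0,-0.5,0],[0,0,0],4.3],[[0,-0.5,0],[0,0,0],4.3],[[0,-0.5,0],[0,0,0],4.3],[[0,-0.5,0],[0,0,0],4.3],[[0,-0.5,0],[0,0,0],4.3],[[0,-0.5,0],[0,0,0],4.3],[[0,0,0],[0,0,0],4.3],[[0,0,0],[0,0,0],4.3]]' && python3 -c "
from h import *; need(.5455,.1795,.195,-2)"
```

```text
F [ 0.1  0.6 -0.8] F_tool [0.1 0.8 0.6] T [0.07 0.01 0.03] pos [ 0.5178 -0.2183  0.1472] yaw -2.07 op 46.1 t 15.7
F [ 0.1  0.  -1.5] F_tool [0.1 1.5 0. ] T [0.1  0.02 0.04] pos [ 0.5178 -0.2183  0.1483] yaw -2.07 op 45.6 t 15.8
F [-1.   0.3 -0.8] F_tool [-1.   0.8  0.3] T [-0.01 -0.03 -0.02] pos [ 0.5176 -0.2183  0.1513] yaw -2.07 op 46.2 t 16.0
F [ 0.  -0.7 -1.5] F_tool [ 0.1  1.5 -0.7] T [0.01 0.01 0.01] pos [ 0.5176 -0.2184  0.1557] yaw -2.07 op 46.1 t 16.2
F [-0.2  1.2 -1.7] F_tool [-0.2  1.7  1.2] T [0.03 0.02 0.  ] pos [ 0.5176 -0.2184  0.1622] yaw -2.07 op 45.8 t 16.3
F [-0.8  0.9 -1. ] F_tool [-0.9  1.   0.8] T [ 0.05  0.01 -0.03] pos [ 0.5176 -0.2185  0.1755] yaw -2.07 op 45.8 t 16.6
time_s: 17.25
eef_pos: [0.5183, -0.2191, 0.2111]
eef_rot: [0.707, -0.707, 0.011, -0.015]
wrist_force: [-0.0, -0.1, -1.7]
opening: 0.537
tool shift cm [ 1.27  1.63 39.93] yaw deg -2.07 tilt 0.3 F [-0.  -0.1 -1.7] q [-0.61  0.17  1.66  0.    1.31 -0.58] t 17.2 [ 0.5183 -0.2191  0.2111]
turn [-0.    -0.001  0.005]
```

```bash

python3 -m jog '[[[0.1,0,1.5],[0,0,0],4.3],[[0.1,0,3],[0,0,0],4.3],[[0.1,0,4],[0,0,0],4.3],[[0.1,0,4],[0,0,0],4.3],[[0.1,0,4],[0,0,0],4.3],[[0.1,0,4],[0,0,0],4.3],[[0.1,0,4],[0,0,0],4.3],[[0.1,0,4],[0,0,0],4.3],[[0.1,0,3],[0,0,0],4.3],[[0.1,0,2],[0,0,0],4.3],[[0.1,0,1],[0,0,0],4.3],[[0,0,0],[0,0,0],4.3]]'
python3 - <<'E'
from h import *
need(.5455,.1795,.08,-2)
for n in("top","side"):
    c=imaging.camera(n); np.savez(f"pics/{n}1.npz",**c)
b=c["frame"]; cv2.imwrite("pics/p1.png",cv2.resize(b[80:280,220:420],(600,600),interpolation=3)[...,::-1])
E
```

```text
time_s: 18.25
eef_pos: [0.5375, 0.1459, 0.2075]
eef_rot: [0.708, -0.706, 0.014, -0.014]
wrist_force: [0.3, -0.0, -0.6]
opening: 0.535
tool shift cm [ 0.66 12.76  3.35] yaw deg -2.28 tilt 0.2 F [ 0.3 -0.  -0.6] q [0.05 0.16 1.68 0.   1.3  0.09] t 18.2 [0.5375 0.1459 0.2075]
turn [-0.004 -0.005  0.   ]
```

View pics/p1.png

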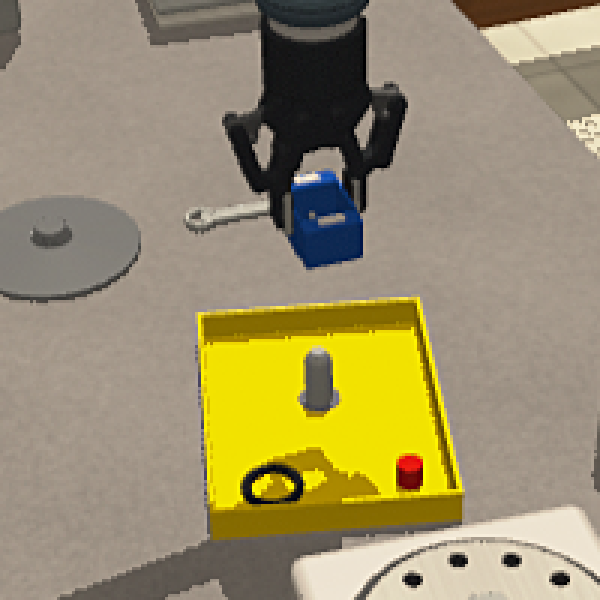

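The nut is held upright (crop (325,225)) and the peg is clear at (318,380). I refine both positions.

```bash
python3 - <<'E'
from h import *
o,_=obs(); print("tcp",np.round(o["eef_pos"],4))
for n in("top","side"):
    c=dict(np.load(f"pics/{n}1.npz")); W=world(c); z=W[...,2]; ok=c["depth"]>0
    near=ok&(abs(W[...,0]-.54)<.06)&(abs(W[...,1]-.146)<.06)&(z>.17)&(z<.25)&(blue(c))
    Q=W[near]
    if len(Q)>20:
        zt=np.percentile(Q[:,2],97); T=Q[Q[:,2]>zt-.006]; print(n,"nut",len(Q),"ztop",zt.round(4),rect(T),"min/max",Q.min(0).round(4),Q.max(0).round(4))
    h=cv2.cvtColor(c["frame"],cv2.COLOR_RGB2HSV)
    p=ok&(abs(W[...,0]-.545)<.02)&(abs(W[...,1]-.18)<.02)&(z>.015)&(z<.06)&(h[...,1]<120)
    Q=W[p]; 
    if len(Q)>15:
        from scipy.optimize import least_squares
        S=Q[(Q[:,2]<.045)]; f=least_squares(lambda a:np.hypot(S[:,0]-a[0],S[:,1]-a[1])-.012,[.545,.18],loss="soft_l1",f_scale=.001)
        print(n,"peg",len(S),f.x.round(4),np.sqrt(2*f.cost/len(S)).round(4),"top",Q[Q[:,2]>.053].mean(0).round(4))
    y=(h[...,0]>22)&(h[...,0]<36)&(h[...,1]>150)&ok
    l=cv2.connectedComponentsWithStats(y.astype(np.uint8)); i=1+l[2][1:,4].argmax(); Q=W[(l[1]==i)&(z>.024)&(z<.04)]
    (x,yy),s=rect(Q)[0][:2],rect(Q)[1]; a=np.radians(s); u=np.array([np.cos(a),np.sin(a)]); print(n,"tray",rect(Q),"peg pred",np.round(np.array([x,yy])+30*u,1))
E
```

```text
tcp [0.5376 0.1436 0.2074]
top nut 26 ztop 0.2368 (array([520.5, 172.9,  13.4,  10.5]), 0.8) min/max [0.5132 0.1653 0.2185] [0.5272 0.1787 0.2372]
top tray (array([519.9,  87.8, 201.6, 129.4]), -15.2) peg pred [548.9  79.9]
side nut 546 ztop 0.2336 (array([537.7, 139.9,  78.7,  47.2]), 85.9) min/max [0.5128 0.0972 0.1944] [0.5624 0.1776 0.236 ]
side peg 83 [0.5477 0.1818] 0.0013 top [0.5462 0.1765 0.0558]
side tray (array([539.1, 151.1, 269.9, 199.9]), 74.7) peg pred [547. 180.]
```

```bash

python3 -m jog '[[[0.4,1.5,1.5],[0,0,0],4.3],[[0.3,2.5,1.2],[0,0,0],4.3],[[0.1,2.5,0.6],[0,0,0],4.3],[[0,2,0],[0,0,0],4.3],[[0,1.5,0],[0,0,0],4.3],[[0,0.5,0],[0,0,0],4.3],[[0,0,0],[0,0,0],4.3],[[0,0,0],[0,0,0],4.3],[[0,0,0],[0,0,0],4.3]]'
cat > m.py <<'E'
from h import *
need(.546,.1795,.10,-2)
c=imaging.camera("side"); o,_=obs(); print("tcp",np.round(o["eef_pos"],4)); np.savez("pics/side2.npz",**c)
W=world(c); z=W[...,2]; ok=c["depth"]>0; x,y,zz=o["eef_pos"]
h=cv2.cvtColor(c["frame"],cv2.COLOR_RGB2HSV)
near=ok&(abs(W[...,0]-x)<.06)&(abs(W[...,1]-y)<.06)&(abs(z-zz-.01)<.03)
T=W[near&blue(c)]; zt=np.percentile(T[:,2],97); print("ztop",zt.round(4),rect(T[T[:,2]>zt-.005]), rect(T))
# white marks on top
m=near&(h[...,1]<60)&(h[...,2]>150)&(abs(z-zt)<.006); l=cv2.connectedComponentsWithStats(m.astype(np.uint8))
for i in range(1,l[0]):
    if l[2][i,4]>8: print("mark",l[3][i].round(1),l[2][i,4],W[l[1]==i].mean(0).round(4))
b=c["frame"]; cv2.imwrite("pics/p2.png",cv2.resize(b[120:260,250:400],(750,700),interpolation=3)[:600,:,::-1])
E
python3 m.py
```

```text
time_s: 19.1
eef_pos: [0.5496, 0.168, 0.1007]
eef_rot: [-0.707, 0.707, -0.018, 0.02]
wrist_force: [-0.1, 0.5, -1.8]
opening: 0.537
tool shift cm [-0.42  0.07  1.13] yaw deg -3.05 tilt 0.2 F [-0.1  0.5 -1.8] q [ 0.09  0.33  1.71 -0.    1.1   0.14] t 19.1 [0.5496 0.168  0.1007]
turn [ 0.    -0.018  0.003]
tcp [0.5499 0.168  0.1011]
ztop 0.1278 (array([549.6, 161.6,  75.9,  45.5]), 84.0) (array([549.2, 161.3,  75.9,  46.3]), 85.4)
mark [325. 170.] 22 [0.5528 0.1945 0.127 ]
```

View pics/p2.png

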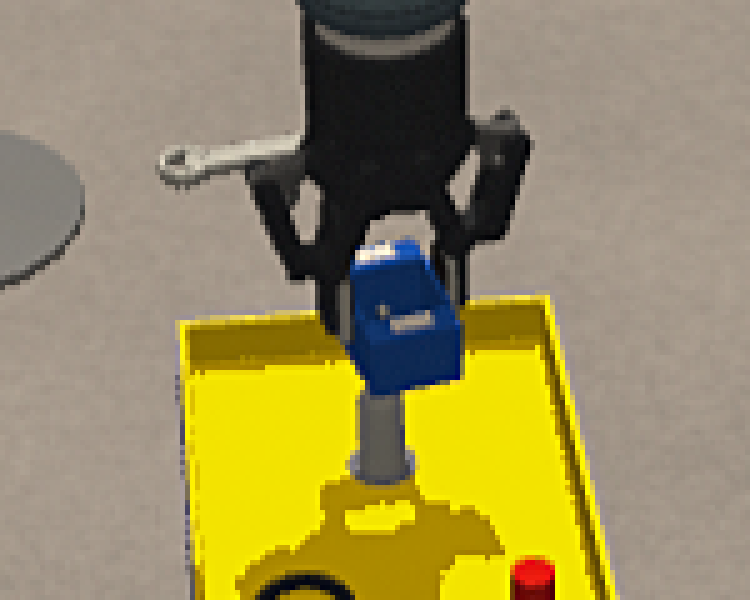

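```bash
python3 - <<'E'
from h import *
from scipy.optimize import least_squares
c=dict(np.load("pics/side2.npz"))
def ray(px,z):
    d=c["R"].T@np.linalg.inv(c["K"])@[*px,1]; C=-c["R"].T@c["t"]; return C+d*(z-C[2])/d[2]
a,b=ray((325,170),.128),ray((332,184.4),.128); print("marks",a.round(4),b.round(4),((a+b)/2).round(4),"dist",np.linalg.norm(a-b).round(4))
px=np.array([(342,196),(342.4,183.6),(323.6,186.6),(324.4,199),(321,169.2),(333,168)])
s=np.array([(-38,-23.5,-18),(-38,-23.5,18),(-38,23.5,18),(-38,23.5,-18),(38,23.5,18),(38,-23.5,18)])/1000.
def f(p):
    X=Rn.from_euler("z",p[3]).apply(s)+p[:3]; return np.ravel([proj(c,x) for x in X]-px)
r=least_squares(f,[.55,.165,.11,1.5],loss="soft_l1"); print("fit",r.x.round(4),np.degrees(r.x[3]),r.fun.round(1))
# peg: foot / axis at z .004..; px of peg axis column
h=cv2.cvtColor(c["frame"],cv2.COLOR_RGB2HSV)
for v in range(198,210,2):
    row=h[v,315:340]; u=315+np.where(row[:,1]<100)[0]; print(v,u.min(),u.max(),end="; ")
for z in(.015,.04): print(z,proj(c,[.546,.1795,z]).round(1),proj(c,[.558,.1795,z]).round(1))
E
```

```text
marks [0.5524 0.1932 0.128 ] [0.5474 0.132  0.128 ] [0.5499 0.1626 0.128 ] dist 0.0614
fit [0.5797 0.2336 0.0535 1.4115] 80.87454367986051 [ 0.1 -0.4 -0.3  0.8  0.3  0.4 -0.1 -0.9 -2.7  0.6  2.8 -0.6]
198 323 323; 200 322 329; 202 322 330; 204 322 330; 206 322 329; 208 322 330; 0.015 [325.6 209.4] [330.  208.2]
0.04 [325.4 201.8] [329.8 200.7]
```

```bash
cat > cyl.py <<'E'
from h import *
from scipy.optimize import least_squares
def cyl(c,tcp):
    W=world(c); ok=c["depth"]>0
    for lo,hi in((.085,.10),(.10,.115),(.115,.13),(.14,.16)):
        Q=W[ok&(abs(W[...,0]-tcp[0])<.07)&(abs(W[...,1]-tcp[1])<.07)&(W[...,2]>tcp[2]+lo)&(W[...,2]<tcp[2]+hi)]
        if len(Q)<30: continue
        f=least_squares(lambda a:np.hypot(Q[:,0]-a[0],Q[:,1]-a[1])-a[2],[*tcp[:2],.04],loss="soft_l1",f_scale=.001)
        print(lo,len(Q),"axis-tcp mm",((f.x[:2]-tcp[:2])*1000).round(1),"r",f.x[2].round(4),"rms",np.sqrt(2*f.cost/len(Q)).round(4))
E
python3 - <<'E'
from cyl import *
cyl(dict(np.load("pics/side2.npz")),np.array([.5498,.168,.1009]))
cyl(dict(np.load("pics/side1.npz")),np.array([.5375,.144,.2074]))
E
```

```text
0.085 231 axis-tcp mm [ 33.2 515.4] r 0.5296 rms 0.0025
0.1 313 axis-tcp mm [  9.  124.4] r 0.1385 rms 0.0025
0.115 64 axis-tcp mm [1.2 3.2] r 0.0371 rms 0.0023
0.14 244 axis-tcp mm [-0.  -0.5] r 0.037 rms 0.0013
0.085 291 axis-tcp mm [ 26.7 659.2] r 0.6721 rms 0.0025
0.1 377 axis-tcp mm [  6.6 137.3] r 0.1505 rms 0.0024
0.115 78 axis-tcp mm [0.9 3.3] r 0.0366 rms 0.0023
0.14 299 axis-tcp mm [0.7 0.3] r 0.0372 rms 0.0013
```

```bash
python3 - <<'E'
from h import *
def ray(c,px,z):
    d=c["R"].T@np.linalg.inv(c["K"])@[*px,1]; C=-c["R"].T@c["t"]; return C+d*(z-C[2])/d[2]
for n,t,zt in(("side0",(.5175,-.2195,.14),.158),("side1",(.5375,.144,.2164),.2344),("side2",(.5498,.168,.1099),.1279)):
    c=dict(np.load(f"pics/{n}.npz")); W=world(c); u,v=proj(c,[t[0],t[1],zt]).astype(int)
    f=c["frame"].astype(int); sat=f.max(2)-f.min(2)
    m=np.zeros((480,640),np.uint8); s=np.s_[v-25:v+26,u-25:u+26]
    ok=(c["depth"]>0)&(np.abs(W[...,2]-zt)<.007)&(np.hypot(W[...,0]-t[0],W[...,1]-t[1])<.045)
    m[s]=((sat<45)&(f.max(2)>120)&ok)[s]
    l=cv2.connectedComponentsWithStats(m)
    print(n,"pred px",u,v,"ztop med",np.median(W[ok&(sat>60)][:,2]).round(4))
    P=[]
    for i in range(1,l[0]):
        if l[2][i,4]>5: p=ray(c,l[3][i],zt); P.append(p); print("  ",l[3][i].round(1),l[2][i,4],p.round(4))
    if len(P)>=2: print("  mid",((P[0]+P[-1])/2).round(4))
E
```

```text
side0 pred px 382 278 ztop med 0.1572
   [382.5 264.7] 6 [ 0.5324 -0.185   0.158 ]
   [392.8 269.2] 41 [ 0.5456 -0.2036  0.158 ]
   [375.3 287.4] 43 [ 0.4947 -0.2346  0.158 ]
  mid [ 0.5135 -0.2098  0.158 ]
side1 pred px 325 144 ztop med 0.2315
   [321.6 139. ] 21 [0.5383 0.1703 0.2344]
   [329.8 152.6] 19 [0.5361 0.1112 0.2344]
  mid [0.5372 0.1408 0.2344]
side2 pred px 327 175 ztop med 0.1251
   [324.7 170. ] 22 [0.5518 0.1934 0.1279]
   [331.5 183.9] 17 [0.5471 0.1345 0.1279]
  mid [0.5494 0.1639 0.1279]
```

```bash

python3 -m jog '[[[-0.4,0,0.7],[0,0,0],4.3],[[0,0,0.7],[0,0,0],4.3],[[0,0,0],[0,0,0],4.3],[[0,0,0],[0,0,0],4.3]]' >/dev/null
python3 -c "
from h import *; need(.5465,.182,.09,-3)"
```

```text
tool shift cm [-0.23  1.49 -0.18] yaw deg -3.1 tilt 0.61 F [-0.   0.2 -0.3] q [ 0.12  0.33  1.71 -0.    1.1   0.17] t 19.5 [0.5487 0.1837 0.1049]
turn [-0.001 -0.002  0.011]
```

```bash

python3 -m jog '[[[-0.22,1.0,-0.18],[0,0,0.01],4.3],[[0,0.5,0],[0,0,0],4.3],[[0,0,0],[0,0,0],4.3],[[0,0,0],[0,0,0],4.3]]' >/dev/null
python3 -c "
from h import *; need(.5465,.182,.08,-3)"
```

```text
tool shift cm [ 0.    0.89 -0.07] yaw deg -3.0 tilt 0.07 F [ 0.4 -0.2 -0.9] q [0.12 0.35 1.71 0.   1.08 0.17] t 19.8 [0.5465 0.1827 0.0889]
turn [-0.001  0.     0.001]
```

```bash
C="python3 chk.py 4 4"
python3 -m jog '[[[0,0.6,-0.07],[0,0,0],4.3],[[0,0.6,0],[0,0,0],4.3],[[0,0,0],[0,0,0],4.3]]' >/dev/null && $C && python3 -m jog '[[[0,0.4,0],[0,0,0],4.3],[[0,0.3,0],[0,0,0],4.3],[[0,0,0],[0,0,0],4.3]]' >/dev/null && $C && python3 -m jog '[[[0,0.3,0],[0,0,0],4.3],[[0,0,0],[0,0,0],4.3]]' >/dev/null && $C && python3 -m jog '[[[0,0.3,0],[0,0,0],4.3],[[0,0,0],[0,0,0],4.3]]' >/dev/null && $C && python3 -m jog '[[[0,0.3,0],[0,0,0],4.3],[[0,0,0],[0,0,0],4.3]]' >/dev/null && $C && python3 -m jog '[[[0,0.3,0],[0,0,0],4.3],[[0,0,0],[0,0,0],4.3]]' >/dev/null && $C ; python3 -c "
from h import *; need(.5465,.182,.05,-3)"
```

```text
F [-0.  -0.5 -1.4] F_tool [ 0.   1.4 -0.6] T [-0.    0.08 -0.05] pos [0.5462 0.1815 0.0752] yaw -3.02 op 45.8 t 20.1
F [-0.6 -0.2 -1.7] F_tool [-0.5  1.7 -0.2] T [-0.04 -0.03  0.03] pos [0.546  0.1813 0.0668] yaw -3.05 op 45.7 t 20.3
F [-1.   0.9 -1.5] F_tool [-1.1  1.5  0.8] T [-0.01  0.04 -0.03] pos [0.5459 0.1813 0.0634] yaw -3.04 op 46.2 t 20.5
F [-0.  -0.2 -2.1] F_tool [-0.   2.1 -0.2] T [-0.01  0.01 -0.01] pos [0.5461 0.1813 0.0603] yaw -3.04 op 46.1 t 20.6
F [ 0.1 -0.2 -2.2] F_tool [ 0.2  2.2 -0.2] T [-0.02  0.02  0.01] pos [0.5463 0.1814 0.0572] yaw -3.04 op 45.9 t 20.8
F [-0.4  1.6 -0.7] F_tool [-0.5  0.7  1.6] T [-0.02  0.02 -0.02] pos [0.5464 0.1814 0.054 ] yaw -3.04 op 46.2 t 21.0
tool shift cm [0.01 0.4  0.06] yaw deg -3.04 tilt 0.05 F [-0.4  1.6 -0.7] q [0.11 0.4  1.72 0.   1.02 0.17] t 21.0 [0.5464 0.1814 0.054 ]
turn [-0.001 -0.001 -0.   ]
```

```bash
C="python3 chk.py 4 4"
python3 -m jog '[[[0,0.3,0],[0,0,0],4.3],[[0,0,0],[0,0,0],4.3]]' >/dev/null && $C && python3 -m jog '[[[0,0.3,0],[0,0,0],4.3],[[0,0,0],[0,0,0],4.3]]' >/dev/null && $C && python3 -m jog '[[[0,0.3,0],[0,0,0],4.3],[[0,0,0],[0,0,0],4.3]]' >/dev/null && $C && python3 -m jog '[[[0,0.4,0],[0,0,0],4.3],[[0,0,0],[0,0,0],4.3]]' >/dev/null && $C && python3 -m jog '[[[0,0.4,0],[0,0,0],4.3],[[0,0,0],[0,0,0],4.3]]' >/dev/null && $C && python3 -m jog '[[[0,0.4,0],[0,0,0],4.3],[[0,0,0],[0,0,0],4.3]]' >/dev/null && $C && python3 -m jog '[[[0,0.4,0],[0,0,0],4.3],[[0,0,0],[0,0,0],4.3]]' >/dev/null && $C && python3 -m jog '[[[0,0.4,0],[0,0,0],4.3],[[0,0,0],[0,0,0],4.3]]' >/dev/null && $C
```

```text
F [-0.5  0.7 -0.9] F_tool [-0.5  0.9  0.7] T [0.01 0.06 0.02] pos [0.5464 0.1814 0.0507] yaw -3.04 op 46.1 t 21.1
F [-1.4 -0.1 -1. ] F_tool [-1.4  1.  -0.2] T [ 0.02 -0.05  0.04] pos [0.5464 0.1814 0.0474] yaw -3.04 op 45.7 t 21.3
F [-0.8  0.4 -1.1] F_tool [-0.9  1.1  0.4] T [ 0.07  0.08 -0.05] pos [0.5464 0.1814 0.0441] yaw -3.04 op 45.8 t 21.5
F [-0.8 -0.7 -1. ] F_tool [-0.7  1.  -0.7] T [ 0.   -0.01  0.01] pos [0.5464 0.1814 0.0397] yaw -3.04 op 46.0 t 21.6
F [-1.7 -0.3 -0.7] F_tool [-1.6  0.7 -0.4] T [-0.02  0.07 -0.01] pos [0.5464 0.1814 0.0352] yaw -3.04 op 46.1 t 21.8
F [-1.8  0.1 -1.5] F_tool [-1.8  1.5  0. ] T [-0.02  0.04  0.02] pos [0.5464 0.1814 0.0307] yaw -3.04 op 45.9 t 22.0
F [-0.8 -0.8 -1.5] F_tool [-0.8  1.5 -0.8] T [-0.02  0.01  0.03] pos [0.5464 0.1814 0.0262] yaw -3.04 op 46.4 t 22.1
F [-0.5  0.3 -0.9] F_tool [-0.6  0.9  0.2] T [-0.03  0.01  0.03] pos [0.5464 0.1815 0.0218] yaw -3.04 op 46.3 t 22.3
```

```bash
C="python3 chk.py 4 3"
python3 -m jog '[[[0,0.25,0],[0,0,0],4.3],[[0,0,0],[0,0,0],4.3]]' >/dev/null && $C && python3 -m jog '[[[0,0.15,0],[0,0,0],4.3],[[0,0,0],[0,0,0],4.3]]' >/dev/null && $C && python3 -m jog '[[[0,0.1,0],[0,0,0],4.3],[[0,0,0],[0,0,0],4.3]]' >/dev/null && $C && python3 -m jog '[[[0,0.1,0],[0,0,0],4.3],[[0,0,0],[0,0,0],4.3]]' >/dev/null && $C && python3 -m jog '[[[0,0.1,0],[0,0,0],4.3],[[0,0,0],[0,0,0],4.3]]' >/dev/null && $C && python3 -m jog '[[[0,0.1,0],[0,0,0],4.3],[[0,0,0],[0,0,0],4.3]]' >/dev/null && $C && python3 -m jog '[[[0,0.1,0],[0,0,0],4.3],[[0,0,0],[0,0,0],4.3]]' >/dev/null && $C
```

```text
F [ 0.1  0.2 -1. ] F_tool [0.1 1.  0.2] T [ 0.05  0.02 -0.04] pos [0.5464 0.1814 0.0189] yaw -3.04 op 45.7 t 22.5
F [ 0.8 -0.1 -1.1] F_tool [ 0.8  1.1 -0. ] T [ 0.   -0.01  0.03] pos [0.5464 0.1815 0.0172] yaw -3.04 op 46.0 t 22.6
F [ 0.2 -0.3 -1.7] F_tool [ 0.2  1.7 -0.3] T [-0.02 -0.02 -0.05] pos [0.5465 0.1815 0.0162] yaw -3.04 op 45.8 t 22.8
F [-0.6 -0.3 -1.1] F_tool [-0.6  1.1 -0.4] T [ 0.04  0.03 -0.02] pos [0.5466 0.1815 0.0152] yaw -3.04 op 46.0 t 23.0
F [-0.1 -0.9 -0.8] F_tool [-0.1  0.8 -0.9] T [-0.03 -0.04 -0.  ] pos [0.547  0.1816 0.0148] yaw -3.04 op 45.8 t 23.1
F [ 0.4 -0.5 -1.5] F_tool [ 0.5  1.5 -0.5] T [-0.02  0.04 -0.02] pos [0.5474 0.1818 0.0149] yaw -3.02 op 45.7 t 23.3
F [ 0.1  0.  -1.6] F_tool [0.1 1.6 0. ] T [-0.03  0.   -0.01] pos [0.5478 0.1819 0.0149] yaw -3.02 op 45.9 t 23.5
```

```bash
C="python3 chk.py 4 3"
python3 -m jog '[[[-0.1,0.2,0],[0,0,0],4.3],[[0,0,0],[0,0,0],4.3]]' >/dev/null && $C && python3 -m jog '[[[0,0.2,0],[0,0,0],4.3]]' >/dev/null ; $C; python3 -c "
from h import *; need(.5465,.182,.0146,-3)
c=imaging.camera('side'); cv2.imwrite('pics/p3.png',cv2.resize(c['frame'][130:270,260:400],(600,600),interpolation=3)[...,::-1])"
```

```text
F [ 0.2 -0.  -1.8] F_tool [ 0.2  1.8 -0. ] T [ 0.    0.02 -0.05] pos [0.5483 0.1821 0.0152] yaw -3.01 op 45.9 t 23.6
F [-9.8 -1.8 29.8] F_tool [ -9.6 -29.8  -2.3] T [-0.45  2.34 -0.03] pos [0.5489 0.1823 0.0146] yaw -3.0 op 45.9 t 23.7
tool shift cm [-0.24 -0.   -0.04] yaw deg -3.0 tilt 0.33 F [-9.8 -1.8 29.8] q [0.12 0.47 1.73 0.   0.94 0.17] t 23.7 [0.5489 0.1823 0.0146]
turn [-0.002 -0.     0.005]
```

View pics/p3.png

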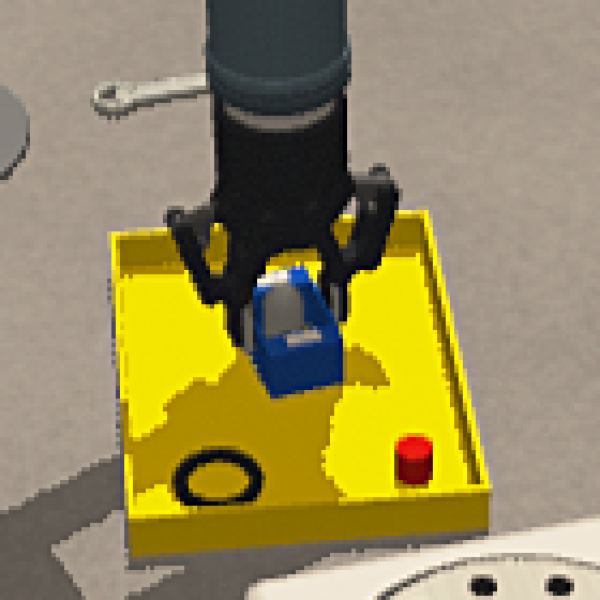

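The peg shows inside the bore (crop (285,305)) and the nut is on the floor; the brief 30 N is contact with the floor. I relieve it and release.

```bash
C="python3 chk.py 5 4"
python3 -m jog '[[[-0.1,-0.03,0],[0,0,0],4.3],[[0,0,0],[0,0,0],4.3]]' >/dev/null ; $C
python3 -m jog '[[[0,0,0],[0,0,0],4.8],[[0,0,0],[0,0,0],5.2],[[0,0,0],[0,0,0],5.8],[[0,0,0],[0,0,0],6.5],[[0,0,0],[0,0,0],6.5],[[0,0,0],[0,0,0],6.5]]' >/dev/null; $C; python3 -c "
from h import *; need(.5465,.182,.03,-3)"
```

```text
F [-0.2 -0.5 -0.4] F_tool [-0.2  0.4 -0.6] T [ 0.06  0.09 -0.03] pos [0.5483 0.1824 0.0153] yaw -3.0 op 46.0 t 23.9
F [-0.2 -0.5  0.5] F_tool [-0.2 -0.5 -0.5] T [-0.04 -0.02  0.01] pos [0.5477 0.1822 0.0135] yaw -3.01 op 65.0 t 24.4
tool shift cm [-0.11 -1.65 -0.03] yaw deg -3.01 tilt 0.31 F [-0.2 -0.5  0.5] q [0.12 0.47 1.73 0.   0.94 0.17] t 24.4 [0.5477 0.1822 0.0135]
turn [-0.002 -0.     0.005]
```

```bash

python3 -m jog '[[[0,-0.5,0],[0,0,0],6.5],[[0,-1,0],[0,0,0],6.5],[[0,-1.5,0],[0,0,0],6.5],[[0,-2,0],[0,0,0],6.5],[[0,-3,0],[0,0,0],6.5],[[0,-3,0],[0,0,0],6.5],[[0,-3,0],[0,0,0],6.5],[[0,0,-3],[0,0,0],6.5],[[0,0,-4],[0,0,0],6.5],[[0,0,-4],[0,0,0],6.5],[[0,0,-4],[0,0,0],6.5],[[0,0,0],[0,0,0],6.5]]'
python3 - <<'E'
from h import *
for n in("top","side"):
    c=imaging.camera(n); W=world(c); z=W[...,2]; ok=c["depth"]>0
    T=W[ok&blue(c)&(abs(W[...,0]-.546)<.07)&(abs(W[...,1]-.18)<.07)&(z<.06)]
    if len(T)>20: zt=np.percentile(T[:,2],95); print(n,"ztop",zt.round(4),rect(T[T[:,2]>zt-.006]))
    for k in("0",):
        d=np.abs(c["frame"].astype(int)-np.load(f"pics/{n}0.npz")["frame"]).max(2)
cv2.imwrite("pics/f.png",cv2.resize(c["frame"][60:460,200:600],(600,600),interpolation=3)[...,::-1])
E
```

```text
time_s: 25.45
eef_pos: [0.5408, 0.029, 0.1717]
eef_rot: [-0.707, 0.707, -0.01, 0.022]
wrist_force: [1.4, -0.5, -0.2]
opening: 0.762
top ztop 0.0442 (array([546.3, 197.9,  44.7,  29.7]), -7.1)
side ztop 0.0419 (array([548.4, 178. ,  77.6,  47.1]), 85.9)
```

View pics/f.png

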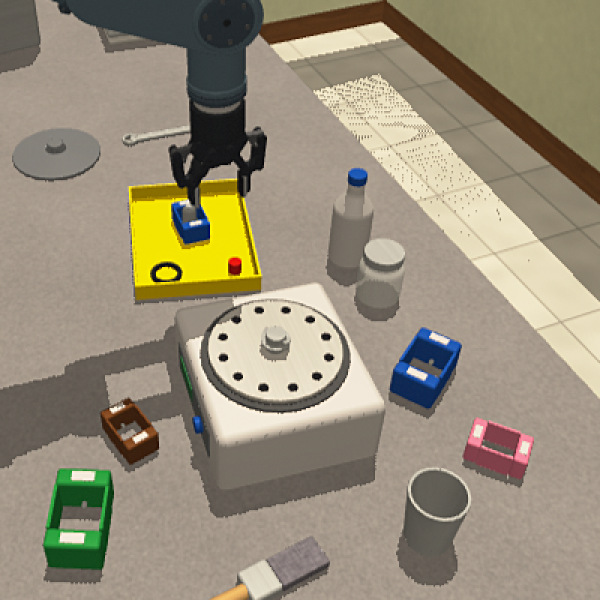

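The nut sits over the peg (crop (190,222)) with its top at about 0.042 m, which fits it resting on the floor. Its centre is within about 3 mm of the peg, the arm is clear and the other things look undisturbed. I hand in.

```bash
python3 -m jog '[[[0,0,0],[0,0,0],6.5],[[0,0,0],[0,0,0],6.5],[[0,0,0],[0,0,0],6.5],[[0,0,0],[0,0,0],6.5]]' && python3 -c "
from bench import ctrl; print(ctrl.hand_in())"
```

```text
time_s: 25.88
eef_pos: [0.5405, 0.0374, 0.1721]
eef_rot: [0.708, -0.706, 0.008, -0.02]
wrist_force: [0.4, 0.2, 0.3]
opening: 0.763
the job is handed in; nothing more can be done
None
```

I unscrewed the blue nut about 2.2 rad clockwise in a single grip, lifted it off the spindle and set it over the drying peg. I handed the job in at about 26 s; no verdict is reported.

**Unscrewing:** I followed the thread's rise by feel, and the vertical force stayed at or below about 2.4 N at each reading. A pull test at about 1.55 rad met resistance after 1.6 mm. At about 2.2 rad the nut rose 4.1 mm with only its weight felt, so I lifted it clear.

**Last checks:** The side camera puts the nut's centre about 3 mm from the peg. It stands upright with its top at 0.042 m (0.040 m expected when on the floor). The gripper is open and away from everything, and nothing else looks moved. I judged that by eye in the final picture and did not measure it.

**What disagreed:**
- **Held nut:** before lowering, the side camera put the nut 2 to 6 mm off the tool centre along its length, depending on the height assumed. I allowed for 2 mm, and it slid over the peg without resistance.
- **Setting down:** the wrist briefly read about 30 N when the nut met the tray floor, under the 80 N limit. I relieved it before letting go.
- **Top camera:** its last measurement of the nut was cut off by the arm, so I did not use it.

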